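Restack the spacers on the slicer shaft

TASK

The vegetable slicer's shaft is back in its service stand: thread the three loose steel spacers onto it, one after the other, the widest first at the bottom, then the middle one, then the narrowest on top. Push each one gently past the spring catch until it sits flat and fully down, then let go; the shaft stands off the stand's centre, so feel for it with light force and never bear down hard, and do not disturb the other things on the worktop.

Things in the scene. Friction and masses are not known exactly. Their poses are not given: they have to be found in the camera images.
- stand: round black service stand, foot 100 mm wide and 12 mm high, fixed to the worktop; origin at the centre of its underside, z up. An upright eccentric steel shaft stands in it: the shaft's axis is 7 mm off the stand's z axis, in an unknown direction that differs each time and is not given by the stand's pose. The shaft turns stiffly about the stand's axis under some 5 N of side load and stays where left
- seat_level (a point): point on the stand's axis, 30 mm above its underside: the level of the top of the steel collar, the seat for the first spacer. The collar is 48 mm wide and centred on the shaft, not on this point
- catch_level (a point): point on the stand's axis, 76.5 mm above its underside: the level of the catch, two opposite sprung balls that stick out 2.5 mm from the shaft. A spacer hangs on them until pushed down past them with some 4 to 12 N (more when held off-centre); below them it slides freely
- top_level (a point): point on the stand's axis, 88 mm above its underside: the level of the shaft's flat top, 17 mm wide there; it widens to the full 21 mm diameter 6.5 mm lower and is straight from there to the collar, so a spacer has 1.5 mm play all round
- spacer_large: plain dark steel spacer ring, outer diameter 60 mm, straight bore 24 mm, 14 mm thick, about 120 g, lying flat on the worktop at the start; origin at the centre of its underside, z up along the bore. All three spacers share thickness, bore and finish; only the outer diameter differs
- spacer_medium: plain dark steel spacer ring, outer diameter 48 mm, straight bore 24 mm, 14 mm thick, about 80 g, lying flat on the worktop at the start; origin at the centre of its underside, z up along the bore. All three spacers share thickness, bore and finish; only the outer diameter differs
- spacer_small: plain dark steel spacer ring, outer diameter 37 mm, straight bore 24 mm, 14 mm thick, about 50 g, lying flat on the worktop at the start; origin at the centre of its underside, z up along the bore. All three spacers share thickness, bore and finish; only the outer diameter differs
- bell: bystander: counter bell 76 mm wide, 54 mm high; origin at the centre of its underside
- till_roll: bystander: white paper roll 64 mm wide, 57 mm high; origin at the centre of its underside
- sauce_cup: bystander: lidded clear cup with pink sauce, 69 mm wide, 36 mm high; origin at the centre of its underside
- deli_pot: bystander: lidded clear pot 73 mm wide, 64 mm high; origin at the centre of its underside
- card_terminal: bystander: black card terminal 165 x 68 x 52 mm; origin at the centre of its underside
- alioli_cup: bystander: lidded clear cup with white sauce, 69 mm wide, 36 mm high; origin at the centre of its underside
Things that resemble listed ones, but are neither listed nor needed, are in the scene too. Leave any green, turquoise or white look-alike of the spacer_large alone.

How it is judged:
By the outcome, as a careful person would: the job done as asked, in the order asked, and still so for the second after the job is handed in, with the robot touching nothing.
It also fails if it takes over 64 s, if anything falls off the work surface, if the arm or the gripper's body presses on something with over 40 N, if the wrist force passes 120 N, or if a joint passes its speed limit or range.

ROBOT

A 6-joint arm with a two-finger parallel gripper is mounted at the origin on a cart in front of the work surface, level with it; the furniture and walls round the work are solid. World frame = base frame: x ahead of the robot, y to its left, z up, the work surface at z = 0. Lengths are in m, angles in rad, forces in N, time in s.
With the tool pointing down it reaches from about 0.225 to 0.875 m from the base axis. Payload 3.4 kg.
Tool frame: the origin (TCP) lies midway between the tips of the shut fingers; the grasp point (between the pads) lies 19 mm behind it; z points along the fingers, y is the line along which they close (so a half turn about z gives the same grasp; the last joint's range is limited). The gripper opens to 85 mm and grips with 20 to 120 N. Pads are 22 mm wide; open, the fingers measure 114 mm over their backs; the gripper's body (76 mm by 85 mm) begins 54 mm behind the grasp point. The pads swing forward as they close: fully open they stand 13 mm farther back than shut.
Start: joints at [0.986, 0.276, 1.505, -0, 1.361, -0.121], TCP at [0.257, 0.514, 0.231] pointing down, gripper open.
Joint ranges: [-2.89, 2.89], [-0.75, 2.08], [0.22, 2.7], [-1.18, 4.32], [0.11, 2.71], [-2.7, 2.7]. Speed limits (rad/s): [2.57, 2.57, 3.14, 3.14, 3.14, 3.14].

INTERFACE

Orientations are given as a 3x3 rotation matrix whose columns are the frame's x, y, z axes.
In Python, from workcell import bot gives the robot as it stands.
- The arm moves only by the shell command python3 -m creep 'ROWS' [OPENING] [FORCE]. ROWS is JSON, a list of rows, each a list of 2 entries, a list of its own where there are three numbers: the shift along the tool's x, y, z in m, then the turn about the tool's z in rad. In form: [[[x, y, z], yaw], ...]. A call has 1 to 12 rows; each row shifts and turns the commanded pose from where the row before left it, along the tool's axes as they then stand; what a row does not reach is not made up. A row lasts 1/12 s, in which the tool goes at most 41.7 mm and 7.16 degrees, less where a joint would pass 70% of its speed; a pose out of reach is approached as far as the arm can. A call with a gripper value outside its range is refused whole. OPENING is the opening, from -1 (shut) to 1 (fully open), set as the call begins (- or left out, the last holds). The fingers move at their own pace and stop on an object; FORCE is the grip in N (left out, the last holds). Time passes only in rows, so rows that do not move let the fingers close. It gives the time, the measured TCP pose, the force, the opening and the grip force at its end, in the units of the state.
- bot.observe(): the state, without advancing time (a new reading comes with each control period).
- bot.read_camera(name): name is "scene" or "side" or "wrist"; returns the picture (400x640x3 uint8, red, green, blue); there is no depth.
- bot.get_calibration(name): a dict with "fx", "fy", "cx", "cy" (pixels), "R" (3x3) and "t" (3): a world point X has camera coordinates R X + t; the wrist camera has in their place "tool_from_camera" (4x4, takes a point from camera to tool coordinates, whose origin is the TCP and whose axes are the flange's). Camera axes: x right, y down, z forward; pixel columns grow to the right and rows downward; lengths in m; the calibration is good to about 2 mm. A picture is of the moment at which its call begins: read the wrist's pose just before it. get_calibration takes no time and is no camera call.
- bot.close_job(): hands the job in; it is judged then, once.
The state is a dict: "time_s": time; "joint_positions": joint angles; "dq": joint speeds; "joint_torque": joint torques, N m; "eef_pos": TCP position; "tcp_rot": TCP orientation; "contact_force": force on the tool from outside, world axes, zero at the start; "torque": the same for the moment, N m; "gripper_width": finger opening in m; "gripper_force": force on a finger pad.
Only numpy, scipy, OpenCV 4.12 (cv2) and the standard library are available. Lean on these libraries where they do the work, as an engineer would, in place of code of your own. Each camera call takes 0.05 s, during which the arm holds its last target. There are 200 camera calls.

## Working session

There is one attempt and no reset: what is moved stays moved. The work goes in short steps, Python scripts to look and compute and a shell command to move; the robot and the scene stay as the last step left them, time stands still between calls to the robot, and variables do not carry over. Pictures are saved under pics/ and viewed, at most 13 in all, crops included, and the job is handed in when it is done.

```bash
mkdir -p pics; ls
cat > h.py <<'E'
import numpy as np, cv2
from workcell import bot
def cal(n):
    c=bot.get_calibration(n); K=np.array([[c['fx'],0,c['cx']],[0,c['fy'],c['cy']],[0,0,1]])
    if n=='wrist':
        s=bot.observe(); T=np.array(c['tool_from_camera']); R=np.array(s['tcp_rot']); 
        Rwc=R@T[:3,:3]; o=R@T[:3,3]+np.array(s['eef_pos']); return K,Rwc,o
    R=np.array(c['R']); return K,R.T,-R.T@np.array(c['t'])
def ray(c,uv,z):
    K,R,o=c; d=R@np.linalg.solve(K,[uv[0],uv[1],1]); return o+d*(z-o[2])/d[2]
def proj(c,X):
    K,R,o=c; p=K@(R.T@(np.array(X)-o)); return p[:2]/p[2]
def snap(n,f):
    c=cal(n); im=cv2.cvtColor(bot.read_camera(n),cv2.COLOR_RGB2BGR); cv2.imwrite(f'pics/{f}.png',im); return c,im
E
python3 - <<'E'
from h import *
for n in ['scene','side','wrist']:
    c,im=snap(n,n+'0'); print(n,c[2],c[1][:,2])
s=bot.observe();print(s)
E
```

```text
pics
scene [-0.11839119 -1.05528793  0.87829942] [ 0.41627954  0.72568945 -0.54780121]
side [0.35986822 1.1191101  0.68576535] [ 0.12922487 -0.87232241 -0.47154484]
wrist [0.19423437 0.5453973  0.37231022] [ 0.24873035 -0.12575706 -0.96037408]
{'time_s': 0.15, 'joint_positions': array([ 9.86007033e-01,  2.76444950e-01,  1.50582976e+00,  2.79138967e-05,
        1.36073430e+00, -1.20972971e-01]), 'dq': array([-0.00159835, -0.0004357 , -0.00406882, -0.00143858,  0.00037575,
       -0.00119777]), 'joint_torque': array([ 8.92357712e-04, -4.17142618e+01, -2.46034849e+01, -1.89928159e-05,
        7.61003641e-03,  2.84255299e-05]), 'eef_pos': array([0.25699428, 0.51392554, 0.23064618]), 'tcp_rot': array([[-8.94349035e-01,  4.47369150e-01, -8.04628281e-04],
       [ 4.47369830e-01,  8.94348297e-01, -1.16593116e-03],
       [ 1.98016301e-04, -1.40271582e-03, -9.99998997e-01]]), 'contact_force': array([-0.73252736,  0.97144411,  0.0765249 ]), 'torque': array([-0.03069052,  0.03230381, -0.01778479]), 'gripper_force': 0.0, 'gripper_width': 0.08556009977531523}
```

View pics/scene0.png

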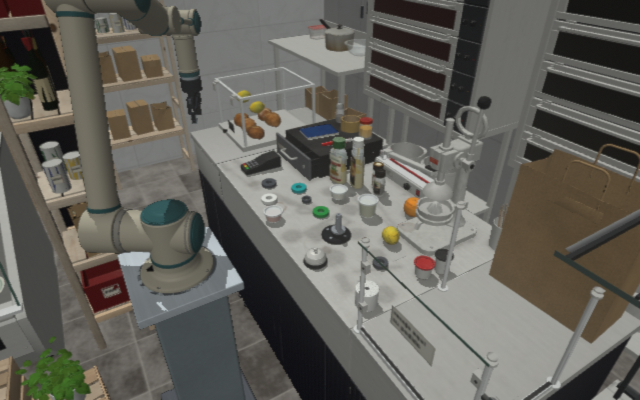

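View pics/side0.png

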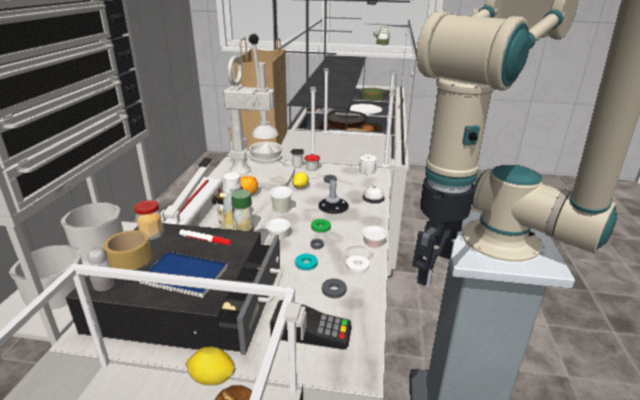

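The scene picture shows dark rings at (269,183), (306,199) and (380,263), a white one at (268,199), a turquoise one at (299,187) and a green one at (320,211). The stand is at (338,233). In the side picture dark rings are at (334,288) and (317,243), the stand is at (333,200), and look-alikes are at (306,261) turquoise, (320,226) green and (357,264) white.

Run:
```python
from h import *
sc,sd=cal('scene'),cal('side')
for n,a in dict(A=(269,183),small=(306,199),C=(380,263),stand=(337,234),white=(268,199),turq=(299,187),green=(320,211),bell=(316,263),roll=(368,305)).items():
    X=ray(sc,a,.014); print(n,X.round(3),'->side',proj(sd,X).round(0))
for n,a in dict(A=(334,288),small=(317,243),stand=(333,205)).items(): print('side',n,ray(sd,a,.014).round(3))
a=cv2.imread('pics/scene0.png'); b=cv2.imread('pics/side0.png')
A=cv2.resize(a[165:315,245:445],(800,600),interpolation=2)[:, :]
B=cv2.resize(b[150:300,270:420],(600,600),interpolation=2)
cv2.imwrite('pics/crop.png',cv2.resize(np.hstack([A,B]),(800,343)))
```

```text
A [0.442 0.286 0.014] ->side [337. 281.]
small [0.511 0.11  0.014] ->side [320. 239.]
C [ 0.53  -0.313  0.014] ->side [332. 176.]
stand [ 0.496 -0.127  0.014] ->side [335. 200.]
white [0.389 0.183 0.014] ->side [361. 258.]
turq [0.529 0.198 0.014] ->side [308. 257.]
green [0.515 0.016 0.014] ->side [323. 222.]
bell [ 0.365 -0.214  0.014] ->side [377. 191.]
roll [ 0.4   -0.43   0.014] ->side [370. 165.]
side A [0.445 0.312 0.014]
side small [0.515 0.131 0.014]
side stand [ 0.499 -0.092  0.014]
```

View pics/crop.png

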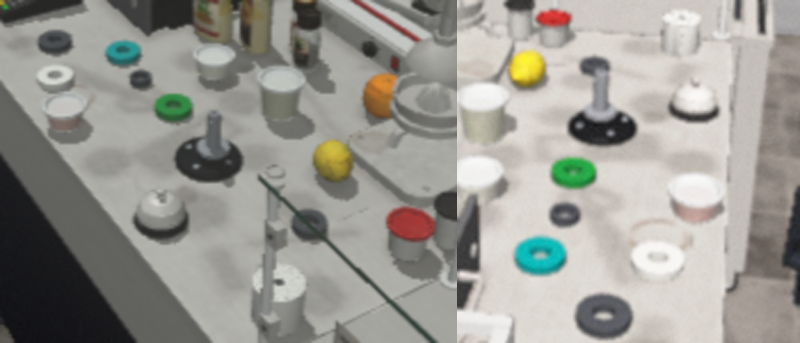

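The crop confirms it. The large ring is A at (0.445,0.30), and its dark ring is clearly bigger than the small one at (0.513,0.12). The medium one is at (0.53,-0.31) behind the guard. The green, turquoise and white rings are left alone. I'll move over A for a closer look.

```bash
cat >> h.py <<'E'
def dark(c,im,near,z=.014,r=.06):
    # dark grey blobs whose centre lies near a world point; outer contour ellipse
    hsv=cv2.cvtColor(im,cv2.COLOR_BGR2HSV); m=((hsv[...,2]<115)&(hsv[...,1]<90)).astype(np.uint8)
    m=cv2.morphologyEx(m,cv2.MORPH_OPEN,np.ones((3,3)))
    cs,_=cv2.findContours(m,cv2.RETR_EXTERNAL,cv2.CHAIN_APPROX_NONE); out=[]
    for k in cs:
        if len(k)<20: continue
        P=np.array([ray(c,p[0],z)[:2] for p in k]); (x,y),(a,b),_=cv2.fitEllipse(P.astype(np.float32)*1000)
        if np.hypot(x/1000-near[0],y/1000-near[1])<r: out.append((x/1000,y/1000,a,b,len(k)))
    return out
def totool(dx,dy):
    R=np.array(bot.observe()['tcp_rot']); return (R.T@np.array([dx,dy,0]))[:2].round(4)
E
python3 -m creep '[[[-0.033,-0.0134,0.004],0],[[-0.033,-0.0134,0.004],0],[[-0.033,-0.0134,0.004],0],[[-0.033,-0.0134,0.004],0],[[-0.033,-0.0134,0.004],0],[[-0.033,-0.0134,0.004],0],[[-0.033,-0.0134,0.004],0],[[-0.033,-0.0134,0.004],0],[[0,0,0],0],[[0,0,0],0]]' 0.75
python3 - <<'E'
from h import *
c,im=snap('wrist','w1'); s=bot.observe(); print(s['eef_pos'],s['gripper_width'])
print(dark(c,im,(.445,.3),r=.1)); 
sc=cal('scene');sd=cal('side')
for p in [(362,330),(445,290),(482,382)]: print('post',ray(sc,p,0).round(3))
E
```

```text
time_s: 0.98
eef_pos: [0.4462, 0.2988, 0.1987]
tcp_rot: [[-0.893, 0.451, -0.001], [0.451, 0.893, -0.0], [0.001, -0.001, -1.0]]
contact_force: [-0.9, 0.8, -0.1]
gripper_width: 0.0751
gripper_force: 0.0
[0.44536442 0.29986141 0.19890721] 0.07481224453496567
[(0.451556396484375, 0.2955035400390625, 35.34307861328125, 52.99650955200195, 156), (0.4395000915527344, 0.3169203186035156, 8.880931854248047, 23.75762176513672, 55), (0.4261202087402344, 0.29476266479492186, 11.577493667602539, 19.033422470092773, 47)]
post [ 0.345 -0.481  0.   ]
post [ 0.629 -0.485  0.   ]
post [ 0.494 -0.739  0.   ]
```

View pics/w1.png

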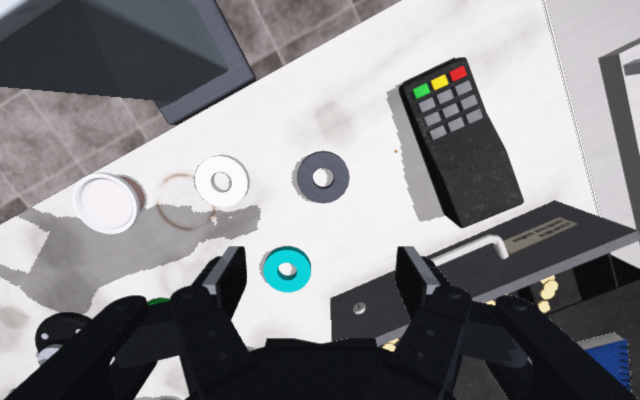

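The wrist picture shows the dark ring at (322,177), the turquoise one at (287,268), the white one at (221,181) and the terminal to the right at (462,140). The guard is past y=-0.48, clear of the medium ring.

```bash
cat >> h.py <<'E'
def ring(c,im,uv,z=.014,tol=12):
    # flood fill the flat ring top from a pixel on it, fit the outer contour on plane z
    m=np.zeros((im.shape[0]+2,im.shape[1]+2),np.uint8)
    cv2.floodFill(cv2.GaussianBlur(im,(3,3),0),m,tuple(uv),0,(tol,)*3,(tol,)*3,4|(255<<8)|cv2.FLOODFILL_MASK_ONLY|cv2.FLOODFILL_FIXED_RANGE)
    cs,_=cv2.findContours(m[1:-1,1:-1],cv2.RETR_CCOMP,cv2.CHAIN_APPROX_NONE); out=[]
    for k in sorted(cs,key=len)[::-1][:2]:
        if len(k)<8: continue
        P=np.array([ray(c,p[0],z)[:2] for p in k],np.float32)*1000
        e=cv2.fitEllipse(P); out.append((np.round(e[0],1),np.round(e[1],1),len(k)))
    return out
E
python3 - <<'E'
from h import *
c=cal('wrist'); im=cv2.imread('pics/w1.png')
print(im[177,303],im[177,341],im[195,322],ray(c,(322,177),.014))
for t in (8,15,25): print(ring(c,im,(303,180),tol=t))
P=bot.observe()
for z in (0.014,.2): print(proj(c,[*P['eef_pos'][:2],z]))
E
```

```text
[111  97  94] [115 101  99] [111  99  93] [0.44310257 0.30258873 0.014     ]
[(array([443.7, 302.8]), array([55., 56.]), 141), (array([444.7, 303. ]), array([26.3, 28.4]), 68)]
[(array([443.5, 302.8]), array([55.9, 56.7]), 145), (array([444.6, 303. ]), array([25.4, 27.8]), 66)]
[(array([443.5, 302.7]), array([56.8, 57.1]), 143), (array([444.2, 303. ]), array([24., 27.]), 67)]
[320.73311746 179.83335305]
[320.74400573 254.65060605]
```

Large ring at (0.4437,0.3028), fitted at about 57 mm plus edge loss, so 60 mm as expected. Descending.

```bash
python3 -m creep '[[[0.0027,0.002,0.036],0],[[0,0,0.036],0],[[0,0,0.036],0],[[0,0,0.036],0],[[0,0,0.02],0],[[0,0,0.015],0],[[0,0,0.008],0],[[0,0,0.004],0],[[0,0,0],0],[[0,0,0],0]]' 0.6
python3 -m creep '[[[0,0,0.002],0],[[0,0,0.002],0],[[0,0,0],0]]'
python3 -m creep '[[[0,0,0.002],0],[[0,0,0],0]]'
```

```text
time_s: 1.87
eef_pos: [0.4443, 0.3042, 0.0092]
tcp_rot: [[-0.895, 0.447, 0.001], [0.447, 0.895, 0.001], [-0.001, 0.001, -1.0]]
contact_force: [-0.3, 0.8, -0.4]
gripper_width: 0.068
gripper_force: 0.0
time_s: 2.12
eef_pos: [0.4441, 0.3034, 0.0048]
tcp_rot: [[-0.894, 0.447, 0.001], [0.447, 0.894, 0.001], [-0.001, 0.001, -1.0]]
contact_force: [0.1, 0.4, -0.5]
gripper_width: 0.0684
gripper_force: 0.0
time_s: 2.28
eef_pos: [0.4439, 0.3032, 0.0023]
tcp_rot: [[-0.894, 0.448, 0.0], [0.448, 0.894, 0.0], [-0.0, 0.0, -1.0]]
contact_force: [-1.0, 0.2, 0.2]
gripper_width: 0.0682
gripper_force: 0.0
```

```bash
python3 -m creep '[[[0,0,0.002],0],[[0,0,0.002],0],[[0,0,0],0]]'
python3 -m creep '[[[0,0,0],0],[[0,0,0],0],[[0,0,0],0],[[0,0,0],0],[[0,0,0],0]]' 0.2 50
```

```text
time_s: 2.53
eef_pos: [0.4436, 0.3031, -0.0021]
tcp_rot: [[-0.894, 0.447, -0.001], [0.447, 0.894, -0.0], [0.0, -0.001, -1.0]]
contact_force: [0.2, 0.6, 0.4]
gripper_width: 0.0684
gripper_force: 0.0
time_s: 2.95
eef_pos: [0.4437, 0.3031, -0.0012]
tcp_rot: [[-0.894, 0.447, -0.0], [0.447, 0.894, -0.0], [0.0, -0.0, -1.0]]
contact_force: [-1.5, -1.1, 5.8]
gripper_width: 0.0584
gripper_force: 52.3
```

```bash
python3 -m creep '[[[0,0,-0.01],0],[[0,0,-0.03],0],[[0,0,-0.04],0],[[0,0,-0.04],0],[[0,0,-0.04],0],[[0,0,-0.04],0]]'
python3 -m creep '[[[-0.0244,-0.0291,0],0],[[-0.0244,-0.0291,0],0],[[-0.0244,-0.0291,0],0],[[-0.0244,-0.0291,0],0],[[-0.0244,-0.0291,0],0],[[-0.0244,-0.0291,0],0],[[-0.0244,-0.0291,0],0],[[-0.0244,-0.0291,0],0],[[-0.0244,-0.0291,0],0],[[-0.0244,-0.0291,0],0],[[-0.0244,-0.0291,0],0],[[-0.0244,-0.0291,0],0]]'
python3 -m creep '[[[0,0,0],0],[[0,0,0],0],[[0,0,0],0]]'
python3 - <<'E'
from h import *
c,im=snap('wrist','w2'); print(bot.observe()['eef_pos'])
E
```

```text
time_s: 3.45
eef_pos: [0.4433, 0.3031, 0.2006]
tcp_rot: [[-0.894, 0.447, 0.0], [0.447, 0.894, 0.0], [0.0, 0.0, -1.0]]
contact_force: [0.8, 0.3, -1.8]
gripper_width: 0.0584
gripper_force: 54.1
time_s: 4.45
eef_pos: [0.5494, -0.1418, 0.1987]
tcp_rot: [[-0.894, 0.448, 0.0], [0.448, 0.894, 0.0], [-0.0, 0.0, -1.0]]
contact_force: [0.8, 0.4, -0.9]
gripper_width: 0.0583
gripper_force: 54.1
time_s: 4.7
eef_pos: [0.549, -0.1397, 0.1981]
tcp_rot: [[-0.894, 0.448, -0.001], [0.448, 0.894, 0.001], [0.001, 0.001, -1.0]]
contact_force: [0.2, 0.6, -1.7]
gripper_width: 0.0581
gripper_force: 54.2
[ 0.54891154 -0.13900058  0.19823128]
```

View pics/w2.png

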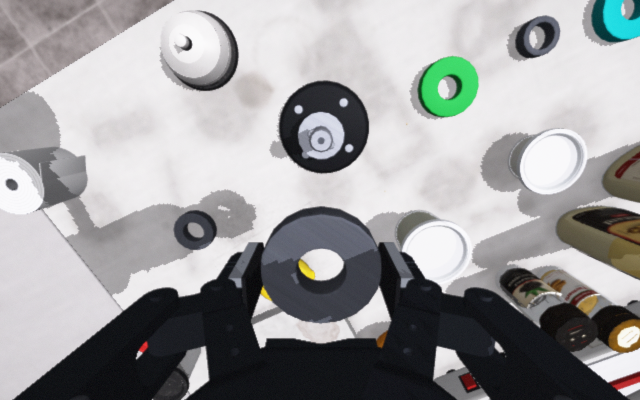

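The wrist picture shows the stand foot at (324,126), the collar at (321,134) and the shaft top near (320,141). The held ring is at (321,264), the medium ring at (195,229) and the small one at (538,36).

Run:
```python
from h import *
im=cv2.imread('pics/w2.png')
a=cv2.resize(im[75:175,270:370],(500,500),interpolation=cv2.INTER_NEAREST)
cv2.imwrite('pics/w2c.png',a)
c=cal('wrist'); s=bot.observe(); print(s['eef_pos'])
g=cv2.cvtColor(im,cv2.COLOR_BGR2GRAY)
m=(g<60).astype(np.uint8); 
cs,_=cv2.findContours(m[70:190,260:385],cv2.RETR_EXTERNAL,cv2.CHAIN_APPROX_NONE); k=max(cs,key=cv2.contourArea)+[260,70]
P=np.array([ray(c,p[0],.012)[:2] for p in k],np.float32)*1000; print('foot',cv2.fitEllipse(cv2.convexHull(P)))
print('top guess',ray(c,(320,141),.088),'collar',ray(c,(321,134),.03))
# held ring, top plane at tcp+.015
z=s['eef_pos'][2]
for uv in [(290,255),(350,280)]:
  for t in (20,35): print(ring(c,im,uv,z=z+.0155,tol=t))
```

```text
[ 0.54891154 -0.13900058  0.19823128]
foot ((500.1210021972656, -111.05343627929688), (94.87259674072266, 95.32877349853516), 30.302879333496094)
top guess [ 0.50469339 -0.11747541  0.088     ] collar [ 0.50311311 -0.11562073  0.03      ]
[(array([ 535.2, -133.9]), array([23.1, 54.4]), 266)]
[(array([ 545.5, -129.3]), array([34.5, 68.3]), 418), (array([ 573.2, -106.3]), array([3.2, 5.1]), 23)]
[(array([ 555.3, -142.2]), array([42.1, 57.9]), 387), (array([ 547.6, -152.5]), array([2.6, 7.1]), 25)]
[(array([ 551.1, -134.4]), array([56. , 66.3]), 806), (array([ 573. , -105.8]), array([5. , 7.2]), 36)]
```

View pics/w2c.png

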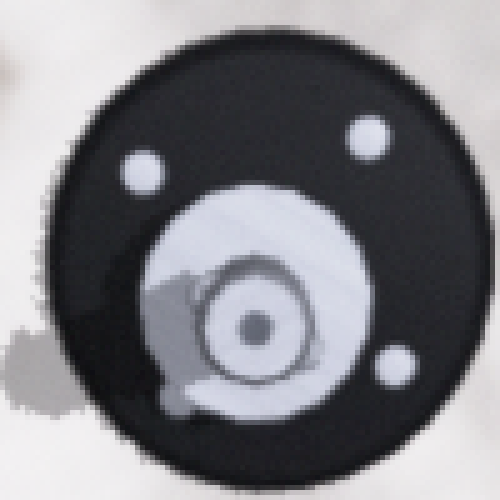

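Run:
```python
from h import *
c=cal('wrist'); im=cv2.imread('pics/w2.png')
col=ray(c,(321.1,135.2),.03); top=ray(c,(320.8,140.2),.088)
print(col,top,np.hypot(*(top[:2]-[.5001,-.1111])),np.hypot(*(col[:2]-[.5001,-.1111])))
s=bot.observe(); print(totool(*(top[:2]-s['eef_pos'][:2])), s['eef_pos'],'expected tcp pixel for ring top',proj(c,[*s['eef_pos'][:2],s['eef_pos'][2]+.0155]))
print('med',ring(c,im,(195,213)),ring(c,im,(180,230),tol=20))
print('small',ring(c,im,(525,38),tol=20))
print('ring z top extents L/R', ray(c,(261,262),s['eef_pos'][2]+.0155),ray(c,(382,262),s['eef_pos'][2]+.0155), ray(c,(321,208),s['eef_pos'][2]+.0155),ray(c,(321,323),s['eef_pos'][2]+.0155))
```

```text
[ 0.50423406 -0.1160656   0.03      ] [ 0.5044036  -0.11658199  0.088     ] 0.006969446825534775 0.006461241090043072
[0.0498 0.0002] [ 0.54891154 -0.13900058  0.19823128] expected tcp pixel for ring top [320.78727467 268.36886795]
med [(array([280.2, 176.7]), array([ 177.1, 1035.6]), 84)] [(array([ 535.9, -300.2]), array([43.1, 46.5]), 114), (array([ 536.6, -300.6]), array([23.8, 27.1]), 67)]
small [(array([515.9, 121. ]), array([32.4, 33.6]), 104), (array([516., 121.]), array([26. , 27.3]), 82)]
ring z top extents L/R [ 0.53327958 -0.16276299  0.21373128] [ 0.55884849 -0.11162815  0.21373128] [ 0.52201951 -0.12546794  0.21373128] [ 0.57644132 -0.15262531  0.21373128]
```

Shaft offset measured at 6.97 mm (7 expected), and the held ring is centred on the TCP. Moving over the shaft.

```bash
python3 -m creep '[[[0.016,0,0],0],[[0.017,0,0.01],0],[[0.0168,0.0002,0.02],0],[[0,0,0.025],0],[[0,0,0.025],0],[[0,0,0.017],0],[[0,0,0.008],0],[[0,0,0],0],[[0,0,0],0],[[0,0,0],0]]'
python3 -c "
from h import *
p=bot.observe()['eef_pos'];print(p,totool(.5044-p[0],-.1166-p[1]))"
```

```text
time_s: 5.58
eef_pos: [0.5062, -0.1174, 0.0946]
tcp_rot: [[-0.895, 0.447, 0.002], [0.447, 0.895, -0.001], [-0.003, 0.0, -1.0]]
contact_force: [0.1, 0.2, -0.9]
gripper_width: 0.0578
gripper_force: 54.2
[ 0.50615921 -0.11740496  0.09456388] [ 0.0019 -0.0001]
```

```bash
python3 -m creep '[[[0.0015,0,0.002],0],[[0,0,0.002],0],[[0,0,0.002],0],[[0,0,0.002],0],[[0,0,0],0],[[0,0,0],0]]'
```

```text
time_s: 6.08
eef_pos: [0.5037, -0.1169, 0.0852]
tcp_rot: [[-0.894, 0.448, -0.0], [0.448, 0.894, 0.0], [0.0, 0.0, -1.0]]
contact_force: [-0.4, -0.3, -0.4]
gripper_width: 0.0581
gripper_force: 54.2
```

```bash
python3 -m creep '[[[0,0,0.002],0],[[0,0,0.002],0],[[0,0,0],0],[[0,0,0],0]]'
```

```text
time_s: 6.42
eef_pos: [0.5036, -0.1168, 0.0811]
tcp_rot: [[-0.894, 0.447, -0.0], [0.447, 0.894, 0.0], [0.0, 0.0, -1.0]]
contact_force: [0.4, 0.4, -1.7]
gripper_width: 0.0582
gripper_force: 54.2
```

```bash
python3 -m creep '[[[0,0,0.002],0],[[0,0,0.0015],0],[[0,0,0],0],[[0,0,0],0]]'
```

```text
time_s: 6.75
eef_pos: [0.5034, -0.1168, 0.0776]
tcp_rot: [[-0.894, 0.447, -0.001], [0.447, 0.894, 0.0], [0.001, -0.0, -1.0]]
contact_force: [-1.5, -0.4, -1.4]
gripper_width: 0.0583
gripper_force: 54.2
```

```bash
python3 -m creep '[[[0,0,0.0015],0],[[0,0,0.0015],0],[[0,0,0],0]]'
```

```text
time_s: 7.0
eef_pos: [0.5031, -0.1169, 0.0744]
tcp_rot: [[-0.894, 0.447, -0.001], [0.447, 0.894, -0.0], [0.001, -0.001, -1.0]]
contact_force: [-1.8, -0.5, -2.2]
gripper_width: 0.0579
gripper_force: 54.1
```

```bash
python3 -m creep '[[[0,0,0.0015],0],[[0,0,0.0015],0],[[0,0,0],0]]'
```

```text
time_s: 7.25
eef_pos: [0.5032, -0.1168, 0.0713]
tcp_rot: [[-0.894, 0.447, -0.001], [0.447, 0.894, 0.0], [0.001, -0.0, -1.0]]
contact_force: [-2.0, -1.7, -2.1]
gripper_width: 0.0581
gripper_force: 54.1
```

```bash
python3 -m creep '[[[0,0,0.0015],0],[[0,0,0.0015],0],[[0,0,0],0]]'
```

```text
time_s: 7.5
eef_pos: [0.5033, -0.1168, 0.0683]
tcp_rot: [[-0.894, 0.447, -0.001], [0.447, 0.894, 0.0], [0.001, -0.0, -1.0]]
contact_force: [-2.6, -1.3, -2.0]
gripper_width: 0.0579
gripper_force: 54.1
```

```bash
python3 -m creep '[[[0,0,0.0015],0],[[0,0,0.0015],0],[[0,0,0],0]]'
```

```text
time_s: 7.75
eef_pos: [0.5034, -0.1168, 0.0653]
tcp_rot: [[-0.894, 0.447, -0.001], [0.447, 0.894, 0.0], [0.001, -0.0, -1.0]]
contact_force: [-3.4, -1.2, -1.7]
gripper_width: 0.058
gripper_force: 54.1
```

```bash
python3 -m creep '[[[0,0,0.0015],0],[[0,0,0.0015],0],[[0,0,0],0]]'
```

```text
time_s: 8.0
eef_pos: [0.5035, -0.1168, 0.0624]
tcp_rot: [[-0.894, 0.447, -0.0], [0.447, 0.894, 0.0], [0.0, -0.0, -1.0]]
contact_force: [-2.1, -2.0, -2.3]
gripper_width: 0.0579
gripper_force: 54.1
```

```bash
python3 -m creep '[[[0.0003,-0.0005,0.003],0],[[0,0,0.004],0],[[0,0,0.004],0],[[0,0,0.004],0],[[0,0,0],0]]'
```

```text
time_s: 8.42
eef_pos: [0.5035, -0.117, 0.0468]
tcp_rot: [[-0.894, 0.448, 0.0], [0.448, 0.894, 0.001], [0.0, 0.001, -1.0]]
contact_force: [-2.9, 0.9, -2.5]
gripper_width: 0.0578
gripper_force: 54.1
```

```bash
python3 -m creep '[[[0,0,0.004],0],[[0,0,0.004],0],[[0,0,0.003],0],[[0,0,0],0]]'
```

```text
time_s: 8.75
eef_pos: [0.5034, -0.1172, 0.0361]
tcp_rot: [[-0.894, 0.447, 0.0], [0.447, 0.894, 0.0], [0.0, 0.0, -1.0]]
contact_force: [-0.9, 0.4, -1.5]
gripper_width: 0.0583
gripper_force: 54.1
```

```bash
python3 -m creep '[[[0,0,0.002],0],[[0,0,0.002],0],[[0,0,0],0]]'
```

```text
time_s: 9.0
eef_pos: [0.5034, -0.1172, 0.0325]
tcp_rot: [[-0.894, 0.447, 0.0], [0.447, 0.894, 0.0], [-0.0, 0.0, -1.0]]
contact_force: [-0.9, 0.6, -1.8]
gripper_width: 0.0578
gripper_force: 54.2
```

```bash
python3 -m creep '[[[0,0,0.0015],0],[[0,0,0.001],0],[[0,0,0],0]]'
```

```text
time_s: 9.25
eef_pos: [0.5034, -0.1172, 0.0302]
tcp_rot: [[-0.894, 0.447, 0.0], [0.447, 0.894, 0.0], [-0.0, 0.0, -1.0]]
contact_force: [-1.3, 0.8, -1.2]
gripper_width: 0.0581
gripper_force: 54.2
```

```bash
python3 -m creep '[[[0,0,0.001],0],[[0,0,0.001],0],[[0,0,0],0]]'
```

```text
time_s: 9.5
eef_pos: [0.5034, -0.1172, 0.0289]
tcp_rot: [[-0.894, 0.447, 0.0], [0.447, 0.894, -0.0], [-0.0, 0.0, -1.0]]
contact_force: [-2.1, 1.7, 4.7]
gripper_width: 0.0586
gripper_force: 54.7
```

```bash
python3 -m creep '[[[0,0,0],0],[[0,0,0],0],[[0,0,0],0],[[0,0,-0.01],0],[[0,0,-0.04],0],[[0,0,-0.04],0],[[0,0,-0.04],0],[[0,0,-0.04],0]]' 0.65
python3 -m creep '[[[-0.0222,-0.0298,0],0],[[-0.0222,-0.0298,0],0],[[-0.0222,-0.0298,0],0],[[-0.0222,-0.0298,0],0],[[-0.0222,-0.0298,0],0],[[0,0,0],0],[[0,0,0],0],[[0,0,0],0]]' 0.4
python3 - <<'E'
from h import *
c,im=snap('wrist','w3'); s=bot.observe(); print(s['eef_pos'],proj(c,[.536,-.3,.014]))
g=proj(c,[.545,-.283,.014]).astype(int)
for d in [(-18,0),(18,0),(0,-18)]:
    uv=(proj(c,[.536,-.3,.014])+d).astype(int).tolist(); r=ring(c,im,uv,tol=20); print(uv,r)
E
```

```text
time_s: 10.17
eef_pos: [0.5031, -0.1172, 0.201]
tcp_rot: [[-0.894, 0.447, 0.001], [0.447, 0.894, -0.0], [-0.001, 0.0, -1.0]]
contact_force: [0.7, -0.5, -0.6]
gripper_width: 0.0705
gripper_force: 0.0
time_s: 10.83
eef_pos: [0.5356, -0.2998, 0.1984]
tcp_rot: [[-0.894, 0.448, -0.0], [0.448, 0.894, 0.001], [0.001, 0.001, -1.0]]
contact_force: [-0.3, -0.1, 0.0]
gripper_width: 0.0599
gripper_force: 0.0
[ 0.53556315 -0.29918587  0.19850203] [320.57150836 180.18552188]
[302, 180] [(array([ 535.8, -303. ]), array([45.4, 46. ]), 116), (array([ 537.2, -302.9]), array([23.8, 26.8]), 64)]
[338, 180] [(array([ 536.1, -303.2]), array([45.5, 46.5]), 124), (array([ 537.6, -303. ]), array([24., 27.]), 69)]
[320, 162] [(array([ 535.8, -302.8]), array([44.4, 45.5]), 113), (array([ 536.2, -302.8]), array([23.7, 26.1]), 65)]
```

View pics/w3.png

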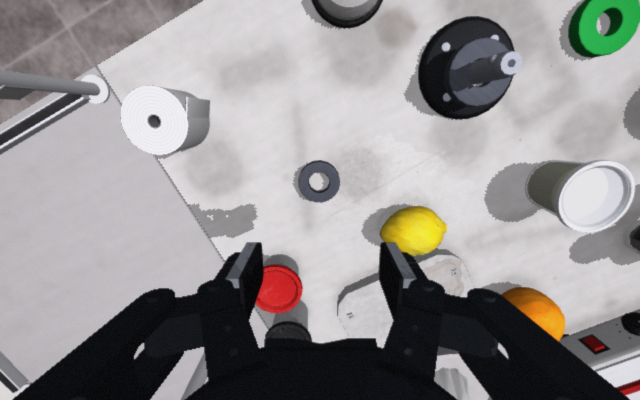

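Medium ring confirmed at (320,181), world (0.536,-0.303), about 46 mm plus edge loss. The large ring shows on the stand at (470,70). Descending.

```bash
python3 -m creep '[[[-0.0018,-0.0035,0.036],0],[[0,0,0.036],0],[[0,0,0.036],0],[[0,0,0.036],0],[[0,0,0.02],0],[[0,0,0.015],0],[[0,0,0.008],0],[[0,0,0.004],0],[[0,0,0],0],[[0,0,0],0],[[0,0,0],0]]'
python3 -m creep '[[[0,0,0.002],0],[[0,0,0.002],0],[[0,0,0.002],0],[[0,0,0],0],[[0,0,0],0]]'
python3 -c "
from h import *
p=bot.observe()['eef_pos'];print(p,totool(.5359-p[0],-.303-p[1]))"
```

```text
time_s: 11.8
eef_pos: [0.5369, -0.3044, 0.0087]
tcp_rot: [[-0.894, 0.447, 0.002], [0.447, 0.895, -0.001], [-0.003, -0.0, -1.0]]
contact_force: [0.7, 0.0, -0.2]
gripper_width: 0.0597
gripper_force: 0.0
time_s: 12.22
eef_pos: [0.5358, -0.304, 0.0011]
tcp_rot: [[-0.894, 0.447, -0.0], [0.447, 0.894, 0.0], [0.0, 0.0, -1.0]]
contact_force: [-0.4, -0.7, 0.2]
gripper_width: 0.0599
gripper_force: 0.0
[ 0.53579215 -0.30397934  0.00113601] [0.0003 0.0009]
```

```bash
python3 -m creep '[[[0,0.0005,0],0],[[0,0,0],0],[[0,0,0],0],[[0,0,0],0],[[0,0,0],0]]' 0.0 50
```

```text
time_s: 12.63
eef_pos: [0.5362, -0.3037, 0.0019]
tcp_rot: [[-0.894, 0.447, 0.0], [0.447, 0.894, -0.0], [-0.0, -0.0, -1.0]]
contact_force: [-2.1, 1.2, 6.0]
gripper_width: 0.0459
gripper_force: 50.6
```

```bash
python3 -m creep '[[[0,0,-0.01],0],[[0,0,-0.03],0],[[0,0,-0.04],0],[[0,0,-0.04],0],[[0,0,-0.04],0],[[0,0,-0.037],0],[[0.0124,0.0306,0],0],[[0.0124,0.0306,0],0],[[0.0124,0.0306,0],0],[[0.0124,0.0306,0],0],[[0.0124,0.0306,0],0],[[0,0,0],0]]'
python3 -m creep '[[[0,0,0],0],[[0,0,0],0],[[0,0,0],0]]'
python3 - <<'E'
from h import *
c,im=snap('wrist','w4'); s=bot.observe(); print(s['eef_pos'],proj(c,[.5044,-.1166,.088]),proj(c,[*s['eef_pos'][:2],s['eef_pos'][2]+.0125]))
a=cv2.resize(im[75:175,270:370],(400,400),interpolation=cv2.INTER_NEAREST); b=cv2.resize(im[200:350,220:420],(533,400))[:,:400]
cv2.imwrite('pics/w4c.png',np.hstack([a,b]))
E
```

```text
time_s: 13.63
eef_pos: [0.5486, -0.1329, 0.1986]
tcp_rot: [[-0.896, 0.444, -0.0], [0.444, 0.896, 0.005], [0.002, 0.004, -1.0]]
contact_force: [-0.8, 0.1, -1.0]
gripper_width: 0.0462
gripper_force: 51.5
time_s: 13.88
eef_pos: [0.5493, -0.14, 0.1984]
tcp_rot: [[-0.894, 0.448, 0.0], [0.448, 0.894, -0.001], [-0.001, -0.0, -1.0]]
contact_force: [0.2, 0.6, -0.2]
gripper_width: 0.0461
gripper_force: 51.5
[ 0.54917945 -0.14018285  0.1982624 ] [321.72400208 139.04828989] [320.31624356 265.27453975]
```

View pics/w4c.png

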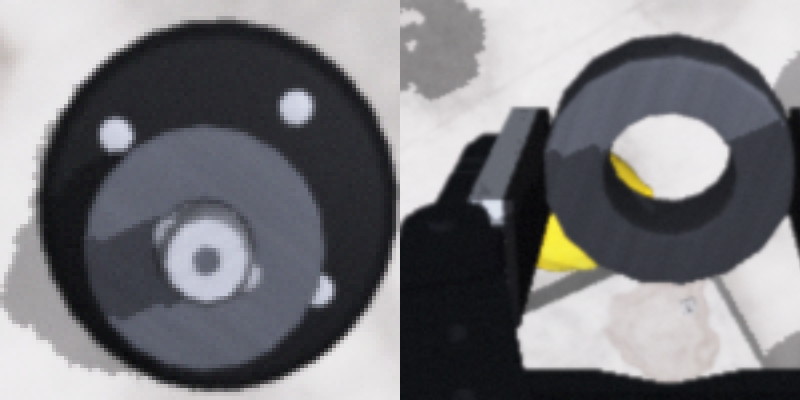

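The large ring lies on the collar below the catch balls. The shaft tip is at (321.4,139.9), within 1 px of where I expected it. Threading the medium ring.

```bash
python3 -m creep '[[[0.016,0,0],0],[[0.017,0.0006,0.01],0],[[0.0172,0,0.02],0],[[0,0,0.025],0],[[0,0,0.025],0],[[0,0,0.017],0],[[0,0,0.008],0],[[0,0,0],0],[[0,0,0],0],[[0,0,0.002],0],[[0,0,0.002],0],[[0,0,0],0]]'
```

```text
time_s: 14.93
eef_pos: [0.505, -0.1163, 0.0899]
tcp_rot: [[-0.894, 0.447, 0.001], [0.447, 0.894, -0.0], [-0.001, 0.0, -1.0]]
contact_force: [-0.6, -0.3, -1.1]
gripper_width: 0.046
gripper_force: 51.5
```

```bash
python3 -m creep '[[[0,0,0.002],0],[[0,0,0.002],0],[[0,0,0.002],0],[[0,0,0],0]]'
```

```text
time_s: 15.27
eef_pos: [0.5042, -0.1158, 0.0829]
tcp_rot: [[-0.894, 0.447, -0.001], [0.447, 0.894, 0.0], [0.001, 0.0, -1.0]]
contact_force: [-0.2, -0.2, -1.0]
gripper_width: 0.0458
gripper_force: 51.5
```

```bash
python3 -m creep '[[[-0.0004,-0.0009,0.001],0],[[0,0,0.0015],0],[[0,0,0.0015],0],[[0,0,0],0]]'
```

```text
time_s: 15.6
eef_pos: [0.5044, -0.1172, 0.0791]
tcp_rot: [[-0.894, 0.447, -0.0], [0.447, 0.894, -0.0], [0.0, -0.0, -1.0]]
contact_force: [0.7, -0.3, -1.0]
gripper_width: 0.0454
gripper_force: 51.5
```

```bash
python3 -m creep '[[[0,0,0.0015],0],[[0,0,0.0015],0],[[0,0,0],0]]'
```

```text
time_s: 15.85
eef_pos: [0.5044, -0.1172, 0.076]
tcp_rot: [[-0.894, 0.447, -0.0], [0.447, 0.894, -0.0], [-0.0, -0.0, -1.0]]
contact_force: [-0.6, -1.5, -1.4]
gripper_width: 0.046
gripper_force: 51.4
```

```bash
python3 -m creep '[[[0,0,0.0015],0],[[0,0,0.0015],0],[[0,0,0],0]]'
```

```text
time_s: 16.1
eef_pos: [0.5043, -0.1171, 0.0729]
tcp_rot: [[-0.894, 0.447, -0.0], [0.447, 0.894, -0.0], [0.0, -0.0, -1.0]]
contact_force: [-0.2, -1.3, -3.1]
gripper_width: 0.0458
gripper_force: 51.4
```

```bash
python3 -m creep '[[[0,0,0.0015],0],[[0,0,0.0015],0],[[0,0,0.0015],0],[[0,0,0],0]]'
```

```text
time_s: 16.43
eef_pos: [0.5043, -0.1169, 0.0683]
tcp_rot: [[-0.894, 0.447, -0.0], [0.447, 0.894, 0.0], [0.0, -0.0, -1.0]]
contact_force: [-1.1, -1.7, -1.7]
gripper_width: 0.0458
gripper_force: 51.6
```

Sliding freely with low force. Next I'll take it down to the seat, expecting TCP z near 0.046.

```bash
python3 -m creep '[[[0,0,0.0025],0],[[0,0,0.0025],0],[[0,0,0.0025],0],[[0,0,0.0025],0],[[0,0,0.0025],0],[[0,0,0],0]]'
```

```text
time_s: 16.93
eef_pos: [0.5041, -0.1166, 0.0555]
tcp_rot: [[-0.894, 0.447, -0.001], [0.447, 0.894, 0.001], [0.001, 0.0, -1.0]]
contact_force: [0.0, -0.8, -0.4]
gripper_width: 0.0457
gripper_force: 51.7
```

```bash
python3 -m creep '[[[0,0,0.002],0],[[0,0,0.002],0],[[0,0,0.002],0],[[0,0,0],0]]'
```

```text
time_s: 17.27
eef_pos: [0.5042, -0.1169, 0.0499]
tcp_rot: [[-0.894, 0.447, -0.001], [0.447, 0.894, 0.0], [0.001, 0.0, -1.0]]
contact_force: [-0.5, 0.6, -0.7]
gripper_width: 0.0458
gripper_force: 51.6
```

```bash
python3 -m creep '[[[0,0,0.001],0],[[0,0,0.001],0],[[0,0,0],0]]'
```

```text
time_s: 17.52
eef_pos: [0.5044, -0.117, 0.0482]
tcp_rot: [[-0.894, 0.447, -0.0], [0.447, 0.894, 0.0], [0.0, 0.0, -1.0]]
contact_force: [0.4, -0.5, -1.1]
gripper_width: 0.0461
gripper_force: 51.6
```

```bash
python3 -m creep '[[[0,0,0.001],0],[[0,0,0.001],0],[[0,0,0],0]]'
```

```text
time_s: 17.77
eef_pos: [0.5044, -0.1169, 0.0461]
tcp_rot: [[-0.894, 0.447, -0.0], [0.447, 0.894, 0.0], [0.0, 0.0, -1.0]]
contact_force: [-1.4, -0.7, -1.6]
gripper_width: 0.0454
gripper_force: 51.6
```

```bash
python3 -m creep '[[[0,0,0.0007],0],[[0,0,0],0],[[0,0,0],0]]'
```

```text
time_s: 18.02
eef_pos: [0.5045, -0.117, 0.0459]
tcp_rot: [[-0.894, 0.447, 0.0], [0.447, 0.894, 0.0], [-0.0, 0.0, -1.0]]
contact_force: [-1.4, 1.2, 3.5]
gripper_width: 0.0462
gripper_force: 52.0
```

Medium ring seated (3.5 N at the expected height). Releasing and going to the small one.

```bash
python3 -m creep '[[[0,0,0],0],[[0,0,0],0],[[0,0,0],0],[[0,0,-0.01],0],[[0,0,-0.035],0],[[0,0,-0.035],0],[[0,0,-0.035],0],[[0,0,-0.039],0]]' 0.35
python3 -m creep '[[[0.0137,0.0311,0],0],[[0.0137,0.0311,0],0],[[0.0137,0.0311,0],0],[[0.0137,0.0311,0],0],[[0.0137,0.0311,0],0],[[0.0137,0.0311,0],0],[[0.0137,0.0311,0],0],[[0,0,0],0],[[0,0,0],0],[[0,0,0],0]]' 0.15
python3 - <<'E'
from h import *
c,im=snap('wrist','w5'); s=bot.observe(); q=proj(c,[.516,.121,.014]);print(s['eef_pos'],q)
for d in [(-13,0),(13,0),(0,-13),(0,13)]:
    uv=(q+d).astype(int).tolist(); print(uv,ring(c,im,uv,tol=20))
E
```

```text
time_s: 18.68
eef_pos: [0.5037, -0.1167, 0.2013]
tcp_rot: [[-0.894, 0.447, -0.001], [0.447, 0.894, 0.0], [0.001, -0.0, -1.0]]
contact_force: [0.6, -0.2, -0.6]
gripper_width: 0.0577
gripper_force: 0.0
time_s: 19.52
eef_pos: [0.5159, 0.1203, 0.2]
tcp_rot: [[-0.895, 0.447, 0.0], [0.447, 0.895, -0.001], [-0.001, -0.001, -1.0]]
contact_force: [-0.4, 0.4, 0.1]
gripper_width: 0.0492
gripper_force: 0.0
[0.51598664 0.11973154 0.19985876] [321.35652288 179.10046203]
[308, 179] [(array([515. , 121.4]), array([33.9, 34.8]), 88), (array([516. , 121.9]), array([23.9, 26.7]), 66)]
[334, 179] [(array([515. , 121.4]), array([33.9, 34.8]), 88), (array([516. , 121.9]), array([23.8, 26.7]), 64)]
[321, 166] [(array([515.3, 121.4]), array([33.8, 34.6]), 91), (array([516.2, 121.8]), array([24.2, 26.5]), 65)]
[321, 192] [(array([515.4, 121.3]), array([33.8, 34.9]), 91), (array([516.4, 121.8]), array([24.1, 26.5]), 65)]
```

View pics/w5.png

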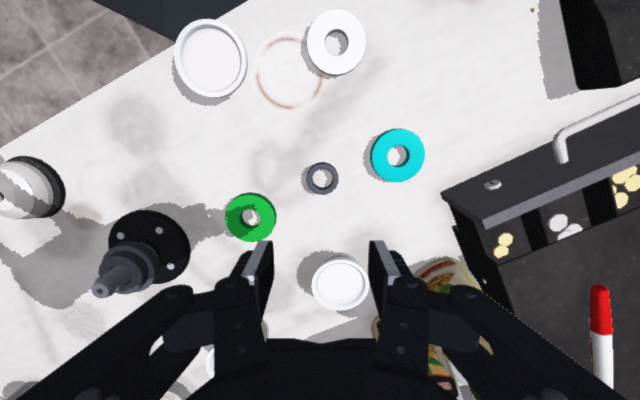

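The small ring is at (322,178), the turquoise one at (397,155), the green one at (250,216) and the bottles at (440,300). I'll check bottle clearance before descending.

Run:
```python
from h import *
sc=cal('scene')
for p in [(338,187),(357,188),(378,193)]: print(ray(sc,p,0).round(3))
p=bot.observe()['eef_pos'];print(p,totool(.5155-p[0],.1216-p[1]))
```

```text
[0.671 0.14  0.   ]
[0.731 0.095 0.   ]
[0.779 0.023 0.   ]
[0.51598664 0.11973154 0.19985876] [0.0013 0.0015]
```

```bash
python3 -m creep '[[[0.0013,0.0015,0.036],0],[[0,0,0.036],0],[[0,0,0.036],0],[[0,0,0.036],0],[[0,0,0.02],0],[[0,0,0.015],0],[[0,0,0.008],0],[[0,0,0.004],0],[[0,0,0.003],0],[[0,0,0],0],[[0,0,0],0],[[0,0,0],0]]'
python3 -m creep '[[[0,0,0],0],[[0,0,0.0015],0],[[0,0,0],0],[[0,0,0],0]]'
python3 -c "
from h import *
p=bot.observe()['eef_pos'];print(p,totool(.5155-p[0],.1216-p[1]))"
```

```text
time_s: 20.57
eef_pos: [0.5164, 0.1225, 0.0066]
tcp_rot: [[-0.894, 0.447, 0.002], [0.447, 0.894, 0.0], [-0.002, 0.001, -1.0]]
contact_force: [-0.1, -0.9, 0.2]
gripper_width: 0.0489
gripper_force: 0.0
time_s: 20.9
eef_pos: [0.5156, 0.1226, 0.0042]
tcp_rot: [[-0.894, 0.447, 0.0], [0.447, 0.894, 0.0], [-0.0, 0.0, -1.0]]
contact_force: [-0.8, -0.3, 0.4]
gripper_width: 0.0489
gripper_force: 0.0
[0.51557871 0.12263683 0.00422307] [-0.0004 -0.001 ]
```

```bash
python3 -m creep '[[[-0.0003,-0.001,0],0],[[0,0,0],0],[[0,0,0],0],[[0,0,0],0],[[0,0,0],0]]' -0.3 40
python3 -m creep '[[[0,0,-0.01],0],[[0,0,-0.03],0],[[0,0,-0.04],0],[[0,0,-0.04],0],[[0,0,-0.04],0],[[0,0,-0.035],0]]'
```

```text
time_s: 21.32
eef_pos: [0.5155, 0.1215, 0.0045]
tcp_rot: [[-0.894, 0.447, 0.0], [0.447, 0.894, 0.0], [-0.0, 0.0, -1.0]]
contact_force: [-0.9, -0.1, 6.2]
gripper_width: 0.0344
gripper_force: 40.1
time_s: 21.82
eef_pos: [0.5155, 0.1215, 0.2021]
tcp_rot: [[-0.894, 0.447, 0.002], [0.447, 0.894, 0.0], [-0.002, 0.001, -1.0]]
contact_force: [0.2, 0.2, -0.6]
gripper_width: 0.0344
gripper_force: 40.1
```

```bash
python3 -m creep '[[[-0.0209,-0.0311,0],0],[[-0.0209,-0.0311,0],0],[[-0.0209,-0.0311,0],0],[[-0.0209,-0.0311,0],0],[[-0.0209,-0.0311,0],0],[[-0.0209,-0.0311,0],0],[[-0.0209,-0.0311,0],0],[[0,0,0],0],[[0,0,0],0],[[0,0,0],0],[[0,0,0],0]]'
python3 - <<'E'
from h import *
c,im=snap('wrist','w6'); s=bot.observe(); print(s['eef_pos'],proj(c,[.5044,-.117,.088]),proj(c,[*s['eef_pos'][:2],s['eef_pos'][2]+.0097]))
a=cv2.resize(im[75:175,270:370],(400,400),interpolation=cv2.INTER_NEAREST); b=cv2.resize(im[210:310,270:370],(400,400))
cv2.imwrite('pics/w6c.png',np.hstack([a,b]))
E
```

```text
time_s: 22.73
eef_pos: [0.5485, -0.1375, 0.1991]
tcp_rot: [[-0.895, 0.447, -0.0], [0.447, 0.895, 0.001], [0.001, 0.001, -1.0]]
contact_force: [0.2, 0.3, -0.5]
gripper_width: 0.0341
gripper_force: 40.2
[ 0.54856485 -0.13729989  0.19914657] [319.01326413 141.58163552] [321.1808852  262.61799366]
```

View pics/w6c.png

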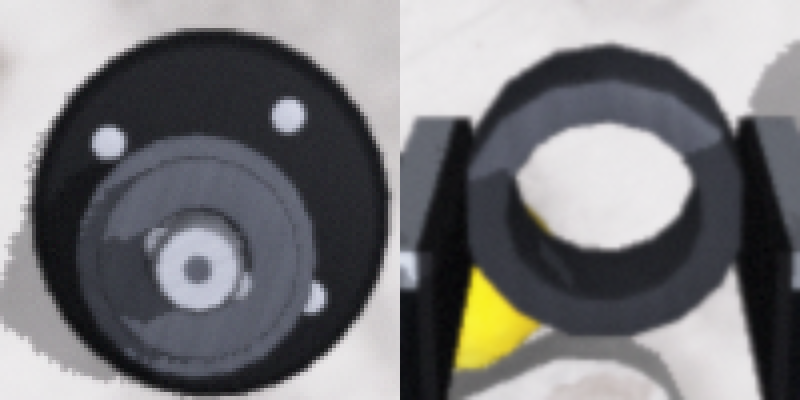

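The large and medium rings are stacked flat below the catch. The shaft tip is at (319.2,141.9), matching the prediction, and the held ring is centred. Threading the small ring.

```bash
python3 -m creep '[[[0.016,0,0],0],[[0.016,-0.0016,0.01],0],[[0.0166,0,0.02],0],[[0,0,0.025],0],[[0,0,0.025],0],[[0,0,0.015],0],[[0,0,0.007],0],[[0,0,0],0],[[0,0,0],0],[[0,0,0],0],[[0,0,0],0]]'
python3 -c "
from h import *
p=bot.observe()['eef_pos'];print(p,totool(.5044-p[0],-.117-p[1]))"
```

```text
time_s: 23.7
eef_pos: [0.5057, -0.1185, 0.0984]
tcp_rot: [[-0.895, 0.447, 0.003], [0.447, 0.895, -0.001], [-0.003, 0.0, -1.0]]
contact_force: [-0.1, 0.7, -0.6]
gripper_width: 0.0344
gripper_force: 40.2
[ 0.50573999 -0.11849829  0.09836103] [0.0019 0.0007]
```

```bash
python3 -m creep '[[[0.0008,0.0007,0.002],0],[[0,0,0.002],0],[[0,0,0],0],[[0,0,0],0]]'
python3 -c "
from h import *
p=bot.observe()['eef_pos'];print(p,totool(.5044-p[0],-.117-p[1]))"
```

```text
time_s: 24.03
eef_pos: [0.5042, -0.1173, 0.0931]
tcp_rot: [[-0.894, 0.447, -0.0], [0.447, 0.894, 0.0], [0.0, 0.0, -1.0]]
contact_force: [0.4, 1.1, -0.1]
gripper_width: 0.034
gripper_force: 40.2
[ 0.50418763 -0.11734148  0.09307719] [-0.      0.0004]
```

```bash
python3 -m creep '[[[0,0.0003,0.0015],0],[[0,0,0.0015],0],[[0,0,0.0015],0],[[0,0,0],0]]'
```

```text
time_s: 24.37
eef_pos: [0.5042, -0.117, 0.0882]
tcp_rot: [[-0.894, 0.447, -0.001], [0.447, 0.894, 0.0], [0.001, -0.0, -1.0]]
contact_force: [-0.3, -0.7, -0.4]
gripper_width: 0.0345
gripper_force: 40.2
```

```bash
python3 -m creep '[[[0,0,0.0015],0],[[0,0,0.0015],0],[[0,0,0.0015],0],[[0,0,0],0]]'
```

```text
time_s: 24.7
eef_pos: [0.5042, -0.117, 0.0837]
tcp_rot: [[-0.894, 0.447, -0.001], [0.447, 0.894, 0.0], [0.001, -0.0, -1.0]]
contact_force: [-0.2, -0.2, -0.8]
gripper_width: 0.0343
gripper_force: 40.2
```

```bash
python3 -m creep '[[[0,0,0.0015],0],[[0,0,0.0015],0],[[0,0,0.0015],0],[[0,0,0],0]]'
```

```text
time_s: 25.03
eef_pos: [0.504, -0.1171, 0.0792]
tcp_rot: [[-0.894, 0.447, -0.001], [0.447, 0.894, -0.0], [0.001, -0.0, -1.0]]
contact_force: [-0.3, -1.8, -1.6]
gripper_width: 0.0341
gripper_force: 40.1
```

```bash
python3 -m creep '[[[0,0,0.0015],0],[[0,0,0.0015],0],[[0,0,0.0015],0],[[0,0,0],0]]'
```

```text
time_s: 25.37
eef_pos: [0.5041, -0.1171, 0.0746]
tcp_rot: [[-0.894, 0.447, -0.001], [0.447, 0.894, 0.0], [0.001, -0.0, -1.0]]
contact_force: [-0.9, -0.8, -1.5]
gripper_width: 0.0344
gripper_force: 40.1
```

```bash
python3 -m creep '[[[0,0,0.002],0],[[0,0,0.002],0],[[0,0,0.002],0],[[0,0,0.002],0],[[0,0,0.002],0],[[0,0,0],0]]'
```

```text
time_s: 25.87
eef_pos: [0.5047, -0.1168, 0.0645]
tcp_rot: [[-0.894, 0.448, 0.0], [0.448, 0.894, 0.001], [-0.0, 0.001, -1.0]]
contact_force: [0.2, -0.5, -1.8]
gripper_width: 0.0342
gripper_force: 40.2
```

```bash
python3 -m creep '[[[0,0,0.001],0],[[0,0,0.001],0],[[0,0,0],0]]'
```

```text
time_s: 26.12
eef_pos: [0.5047, -0.117, 0.0629]
tcp_rot: [[-0.894, 0.447, 0.0], [0.447, 0.894, 0.0], [-0.0, 0.0, -1.0]]
contact_force: [-0.8, 0.3, -0.5]
gripper_width: 0.0339
gripper_force: 40.2
```

```bash
python3 -m creep '[[[0,0,0.0008],0],[[0,0,0],0],[[0,0,0],0]]'
```

```text
time_s: 26.37
eef_pos: [0.5048, -0.1171, 0.0625]
tcp_rot: [[-0.894, 0.447, 0.001], [0.447, 0.894, -0.0], [-0.001, 0.0, -1.0]]
contact_force: [0.9, -0.9, 0.8]
gripper_width: 0.0339
gripper_force: 40.3
```

```bash
python3 -m creep '[[[0,0,0.0007],0],[[0,0,0],0],[[0,0,0],0]]'
python3 -m creep '[[[0,0,0],0],[[0,0,0],0],[[0,0,0],0],[[0,0,-0.01],0],[[0,0,-0.035],0],[[0,0,-0.035],0],[[0,0,-0.035],0],[[-0.03,0,-0.02],0],[[-0.025,0,0],0],[[0,0,0],0],[[0,0,0],0]]' 0.1
python3 - <<'E'
from h import *
c,im=snap('wrist','w7'); c2,s=snap('side','side7'); print(bot.observe()['eef_pos'])
a=cv2.resize(im[60:180,250:390],(467,400)); q=proj(c2,[.5,-.111,.05]).astype(int)
b=cv2.resize(s[q[1]-25:q[1]+25,q[0]-20:q[0]+20],(320,400),interpolation=2)
cv2.imwrite('pics/fin.png',np.hstack([a,b]))
E
```

```text
time_s: 26.62
eef_pos: [0.5048, -0.1171, 0.0624]
tcp_rot: [[-0.894, 0.447, 0.001], [0.447, 0.894, -0.0], [-0.001, 0.0, -1.0]]
contact_force: [-0.4, 0.7, 4.8]
gripper_width: 0.0337
gripper_force: 40.8
time_s: 27.53
eef_pos: [0.5542, -0.1421, 0.197]
tcp_rot: [[-0.894, 0.448, 0.0], [0.448, 0.894, -0.0], [-0.0, 0.0, -1.0]]
contact_force: [-1.0, -0.1, -0.1]
gripper_width: 0.0466
gripper_force: 0.0
[ 0.5523504  -0.141146    0.19602348]
```

View pics/fin.png

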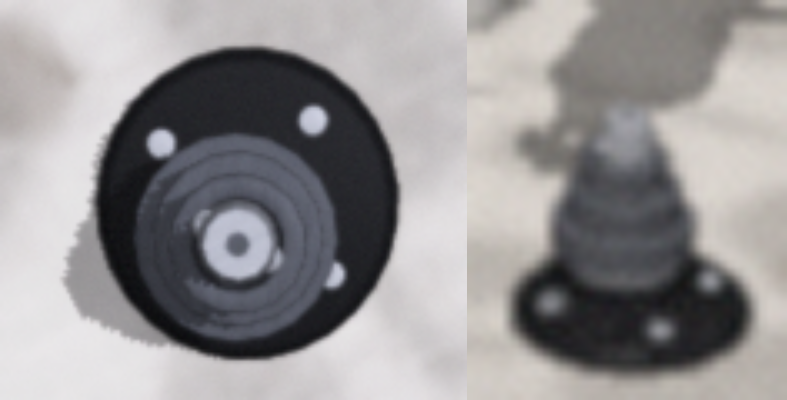

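All three rings are stacked flat in order, with the catch balls visible above them and the gripper clear. Handing in.

```bash
python3 -c "
from workcell import bot
print(bot.close_job())"
```

```text
the job is handed in; nothing more can be done
None
```

The three spacers are on the shaft, large, then medium, then small, each seated flat below the catch at no more than 5 N measured; the gripper is clear and the job was handed in at about 28 s.

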